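Clear a heating block and gauge the depth of its well

TASK

Broken bits of tube caps lie on the face of the dry-block heater: hold the orange scraper block, wipe all three off the face into the steel crumb tray on the heater's side (not with the fingers), and stand the scraper back down on the bench. Then take the blue-handled depth gauge out of its stand, put its rod down the brass-rimmed well until the collar sits flat on the block's face, seating it gently, draw it out again, and present it for reading: finish with the gauge still held in the gripper, its rod level and still, clear of everything and at least 15 cm above the bench, without disturbing the reading of its sliding tip. Leave the other things on the bench where they are.

Things in the scene. Friction and masses are not known exactly. Their poses are not given: they have to be found in the camera images.
- well_mouth (a point): centre of the brass-rimmed hole in the dry-block heater's level aluminium face, 60 mm above the bench; hole 12 mm wide, 46 mm deep, straight down. Face 92 mm along x by 100 mm along y, centred on the hole. Axes are the fixed heater's: z up, x away from its control panel (lower than the face, reaching 102 mm to -x), y towards the crumb tray. Housing walls are 6 mm lower than the face
- tray_in (a point): middle of the inner floor (2.5 mm above the bench) of the open steel crumb tray along the heater's +y edge, 90.5 mm from the well's axis, same axes; inside 101 mm along x by 73 mm along y, walls 30 mm high. What is pushed over the face's +y edge (50 mm from the well) drops into it
- chip_0: pink bit of tube cap, flat, 19 x 16 x 6 mm, 10 g, loose on the block's face; origin in the middle of its underside
- chip_1: cream bit of tube cap, same size, lies at the well's mouth, in the way of the collar; too big to fall into the well
- chip_2: pink bit of tube cap, same size
- scraper_grip (a point): orange scraper block, loose, standing on its foot on the bench: point 38 mm above its underside, in the middle of its upright grip (18 mm thick along its x, 56 mm along its y, 14 to 59 mm above the underside). Foot 24 mm along x, 90 mm along y (the wiping edge), 13 mm high. z up. About 0.12 kg
- gauge_grip (a point): middle of the depth gauge's round blue handle (22 mm in diameter, reaching 40 mm above and below this point). It hangs upright in its stand. Brass collar, 30 mm in diameter, underside 54 mm below this point; below it a rod 8 mm in diameter, 40 mm long, and from its end a sliding tip, 6 mm in diameter, sticking out 14 mm when fully out. z: the gauge's axis, towards the handle. About 0.1 kg
- gauge_collar (a point): middle of the underside of the gauge's collar, on the gauge's axis, 54 mm from the handle's middle; same axes
- gauge_end (a point): very end of the gauge's sliding tip, 54 mm below the collar's underside when fully out, less what it is pushed in; same axes
- gauge_tip (a joint): how far the sliding tip is pushed into the rod, 0 (fully out) to 0.014 m; it slides stiffly (about 1.5 N) and stays where it is left. The well's floor pushes it to about 0.008 as the collar comes down on the face; the coloured bands then tell the depth
- gauge_stand: fixed stand of the gauge: upright tube, 23 mm outside and 13 mm inside, 70 mm high, on a round foot 70 mm across; origin at the middle of the foot's underside. The gauge's collar rests on the tube's rim; lift it 60 mm to be clear. Beware of the tall pipette carousel on the bench about 0.62 m ahead and 0.55 m right of the robot: a hand leaning right could hit it
- rack_orange: bystander: orange microtube rack, 78 x 111 x 44 mm; origin under its middle
- lab_timer: bystander: small bench timer, 64 x 68 x 18 mm
- wide_jar: bystander: small white-capped bottle, 43 x 43 x 82 mm
- marker_blue: bystander: blue felt marker, 140 x 14 x 16 mm
Mind the look-alikes: they are no part of the job. Of the things shaped like the gauge_stand, the dark steel one is meant.

How it is judged (in metres and radians):
On the way, in this order (a step that is already met when the one before it is completed fails the run):
1. all three chips lie in the crumb tray (x of chip_0 in the frame of tray_in between -0.054 and 0.054 m and y of chip_0 in the frame of tray_in between -0.04 and 0.04 m and z of each of chip_0, chip_1, chip_2 in the frame of tray_in below 0.027 m and x of chip_1 in the frame of tray_in between -0.054 and 0.054 m and y of chip_1 in the frame of tray_in between -0.04 and 0.04 m and x of chip_2 in the frame of tray_in between -0.054 and 0.054 m and y of chip_2 in the frame of tray_in between -0.04 and 0.04 m), for 0.2 s.
2. the gauge's collar sits flat on the block's face, its rod down the well (z of gauge_collar in the frame of well_mouth between -0.003 and 0.002 m and horizontal distance between gauge_collar and well_mouth below 0.004 m and angle between gauge_collar's own z axis and vertical below 0.06 rad), for 0.2 s.
At the end, for the whole second after the job is handed in: Gauge held by the gripper, at rest, level within 11 degrees, over 150 mm above the bench, touching no heater, stand or scraper; its tip pushed in 6 to 10 mm; the three chips in the crumb tray; the scraper standing upright on the bench, let go and still (all of step 1 and contact force between gauge and the fingers above 1 N and height (world z) of each of gauge_end, gauge_grip above 0.15 m and angle between gauge_collar's own z axis and vertical between 1.37 and 1.77 rad and linear speed of each of gauge, scraper below 0.02 m/s and value of joint gauge_tip between 0.006 and 0.01 m and contact force between gauge and heater below 0.1 N and contact force between gauge and gauge_stand below 0.1 N and contact force between gauge and scraper below 0.1 N and height (world z) of scraper_grip between 0.033 and 0.043 m and angle between scraper_grip's own z axis and vertical below 0.15 rad and contact force between scraper and the arm below 0.1 N and contact force between scraper and the fingers below 0.1 N); the arm keeps its last pose, push and grip.
It fails at once if the fingers push a chip (contact force between any of chip_0, chip_1, chip_2 and the fingers above 0.3 N).
It fails at once if the gauge is driven hard (over 40 N) into the heater (contact force between gauge and heater above 40 N).
It fails at once if a bystander is moved more than 30 mm (distance of any of rack_orange, lab_timer, wide_jar, marker_blue from where it was at the start of the episode above 0.03 m).
It also fails if it takes over 64 s, if anything falls off the work surface, if the arm or the gripper's body presses on something with over 40 N, if the wrist force passes 120 N, or if a joint passes its speed limit or range.

ROBOT

A 7-joint arm with a two-finger parallel gripper is mounted at the origin on a cart in front of the work surface, level with it; the furniture and walls round the work are solid. World frame = base frame: x ahead of the robot, y to its left, z up, the work surface at z = 0. Lengths are in m, angles in degrees, forces in N, time in s.
With the tool pointing down it reaches from about 0.35 to 0.775 m from the base axis. Payload 3.1 kg.
Tool frame: the origin (TCP) lies on the centre line of the jaws, within the pads' length; the fingertips stand 17 mm ahead of it and the grasp point (between the pads) lies 2 mm behind it (robot.tip_reach is the distance from the TCP to the fingertips, in m); z points along the fingers, y is the line along which they close (so a half turn about z gives the same grasp; the last joint's range is limited). The gripper opens to 85 mm and grips with 20 to 120 N. Pads are 22 mm wide; open, the fingers measure 114 mm over their backs; the gripper's body (76 mm by 85 mm) begins 54 mm behind the grasp point. The pads swing forward as they close: fully open they stand 13 mm farther back than shut.
Start: joints at [62.069, 17.813, 0.802, 86.603, -0.252, 75.585, -1.558], TCP at [0.237, -0.496, 0.248] pointing down, gripper open.
Joint ranges: [-154.91, 154.91], [-16.99, 109.72], [-72.82, 74.43], [7.12, 147.25], [-82.49, 262.49], [11.32, 116.49], [-174.64, 174.64]. Speed limits (degrees/s): [159.86, 159.86, 180, 180, 180, 180, 180].

INTERFACE

Orientations are given as [roll, pitch, yaw] about the fixed x, y, z axes, in that order (R = Rz(yaw) Ry(pitch) Rx(roll)).
In Python, from station import robot, fingers, vision, workorder, recognise gives the robot as it stands. Calls block until the motion is done:
- robot.move_to(position, orientation): joint-space move of the TCP to a pose.
- robot.line_to(position, orientation=None, velocity=0.15, f_stop=None): straight line of the TCP; orientation=None keeps the orientation; velocity is the mean speed in m/s. With f_stop (N) it stops when the force on the tool has changed by that much, and returns True; else False.
- robot.move_j(angles): joint-space move.
- fingers.gripper_to(opening, force=None): opening from 0.0 (shut) to 1.0 (fully open); force is the grip in N (None keeps the last); returns when the fingers have stopped.
- robot.pause(seconds).
- robot.inverse_kinematics(position, orientation): joint angles nearest the present ones, or None.
- vision.grab_frame(name): name is "scene" or "top" or "wrist"; returns the picture (400x640x3 uint8, red, green, blue); there is no depth.
- vision.calibration(name): a dict with "mtx" (3x3 intrinsics, pixels), "extrinsics" (4x4, takes a point from world to camera coordinates); the wrist camera has in their place "T_tool_cam" (4x4, takes a point from camera to tool coordinates, whose origin is the TCP and whose axes are the flange's). Camera axes: x right, y up, looking along -z (the intrinsics and any distortion apply to the point x, -y, -z); pixel columns grow to the right and rows downward; lengths in m; the calibration is good to about 2 mm. A picture is of the moment at which its call begins: read the wrist's pose just before it. calibration takes no time and is no camera call.
A pose or a line that the arm cannot do raises robot.PlanningError and nothing moves.
- workorder.close_job(): hands the job in; it is judged then, once.
Trained networks look in the newest picture that a camera, given by its name, has taken for a name from the list of things; names that differ only in an ending like _2 or _b are one class to them, and where a whole thing is asked for, a point or a joint stands for the part that bears it (a point fixed in the world has none). Each returns a list of dicts, best first, with "p" (0 to 1); they miss things now and then, are a little off and sometimes report something else, mostly with a low value. They report only what shows in the picture. A call takes as long as a camera call. They do not tell look-alikes from the thing itself.
- recognise(label, camera): "rect" ([centre column, centre row, width, height] in pixels, round what is visible of it).
Readings, each from a call of its own:
- robot.current_time_s(): time.
- robot.current_joint_positions(): joint angles.
- robot.current_dq(): joint speeds.
- robot.current_joint_torque(): joint torques, N m.
- robot.current_tool_pos(): TCP position.
- robot.current_eef_rot(): TCP orientation.
- robot.current_contact_force(): force on the tool from outside, world axes, zero at the start.
- robot.current_torque(): the same for the moment, N m.
- robot.current_finger_gap(): opening from 0.0 (shut) to 1.0 (fully open).
- robot.current_gripper_force(): force on a finger pad.
Only numpy, scipy, OpenCV 4.12 (cv2) and the standard library are available. Lean on these libraries where they do the work, as an engineer would, in place of code of your own. Each camera call takes 0.05 s, during which the arm holds its last target. There are 200 camera calls.

## Working session

There is one attempt and no reset: what is moved stays moved. The work goes in short steps, each a Python script; the robot and the scene stay as the last script left them, time stands still between calls to the robot, and variables do not carry over. Pictures are saved under pics/ and viewed, at most 13 in all, crops included, and the job is handed in when it is done.

```bash
mkdir -p pics; python3 - <<'E'
from station import robot, fingers, vision, workorder, recognise
import cv2,numpy as np
for c in ["top","scene"]:
    im=vision.grab_frame(c); cv2.imwrite(f"pics/{c}0.png",im[:,:,::-1])
    k=vision.calibration(c); print(c,np.round(k["mtx"],1).tolist(),np.round(k["extrinsics"],4).tolist(),[x for x in k])
    for l in ["well_mouth","tray_in","chip_0","chip_1","scraper_grip","gauge_grip","gauge_stand","rack_orange","lab_timer","wide_jar","marker_blue"]:
        try: print(l,[(np.round(d["rect"]).astype(int).tolist(),round(d["p"],2)) for d in recognise(l,c)][:5])
        except Exception as e: print(l,e)
k=vision.calibration("wrist");print(k)
print(robot.current_time_s(),robot.current_tool_pos(),robot.current_eef_rot())
E
```

```text
top [[424.4, 0.0, 318.7], [0.0, 424.4, 195.0], [0.0, 0.0, 1.0]] [[-0.036, -0.9994, 0.0007, 0.0907], [0.9752, -0.035, 0.2187, -0.5219], [-0.2185, 0.0086, 0.9758, -1.1497], [0.0, 0.0, 0.0, 1.0]] ['mtx', 'extrinsics']
well_mouth [([326, 211, 72, 56], 0.66)]
tray_in [([321, 210, 69, 59], 0.64)]
chip_0 []
chip_1 []
scraper_grip [([416, 209, 32, 18], 0.64)]
gauge_grip [([227, 193, 13, 18], 0.52), ([386, 246, 18, 41], 0.44)]
gauge_stand [([270, 225, 25, 20], 0.83), ([234, 201, 28, 23], 0.61)]
rack_orange [([208, 157, 34, 39], 0.92)]
lab_timer [([275, 265, 23, 27], 0.89)]
wide_jar [([277, 152, 22, 19], 0.76)]
marker_blue [([383, 245, 15, 46], 0.48)]
scene [[396.0, 0.0, 327.8], [0.0, 396.0, 198.8], [0.0, 0.0, 1.0]] [[-0.7203, -0.6935, -0.0145, 0.4106], [0.4659, -0.4992, 0.7306, -0.2647], [-0.5139, 0.5195, 0.6827, -0.8534], [0.0, 0.0, 0.0, 1.0]] ['mtx', 'extrinsics']
well_mouth [([337, 214, 89, 64], 0.77)]
tray_in [([336, 214, 89, 61], 0.88)]
chip_0 []
chip_1 []
scraper_grip [([395, 171, 28, 22], 0.91), ([336, 213, 91, 65], 0.63)]
gauge_grip [([241, 240, 17, 32], 0.94)]
gauge_stand [([247, 269, 33, 31], 0.87), ([300, 262, 31, 38], 0.81)]
rack_orange [([187, 256, 47, 51], 0.9)]
lab_timer [([337, 286, 36, 35], 0.71)]
wide_jar [([250, 210, 19, 33], 0.89), ([241, 238, 23, 38], 0.31)]
marker_blue [([404, 207, 44, 18], 0.63)]
{'mtx': array([[293.36934298,   0.        , 319.10930407],
       [  0.        , 293.36934298, 195.25451981],
       [  0.        ,   0.        ,   1.        ]]), 'T_tool_cam': array([[-3.76580801e-04,  9.49563854e-01,  3.13573508e-01,
         8.03409526e-02],
       [ 9.99999866e-01,  2.46604645e-04,  4.54164302e-04,
        -5.13179450e-04],
       [ 3.53929322e-04,  3.13573637e-01, -9.49563820e-01,
        -1.25537747e-01],
       [ 0.00000000e+00,  0.00000000e+00,  0.00000000e+00,
         1.00000000e+00]])}
1.2 [ 0.23718038 -0.49624101  0.24829515] [1.79999671e+02 1.32113584e-03 2.55466142e+01]
```

```bash
python3 - <<'E'
import cv2
a=cv2.imread("pics/top0.png")[120:320,190:457]; cv2.imwrite("pics/t1.png",cv2.resize(a,None,fx=2.99,fy=2.99,interpolation=2))
a=cv2.imread("pics/scene0.png")[140:330,160:426]; cv2.imwrite("pics/s1.png",cv2.resize(a,None,fx=3,fy=3,interpolation=2))
E
```

```text
(no output)
```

View pics/t1.png

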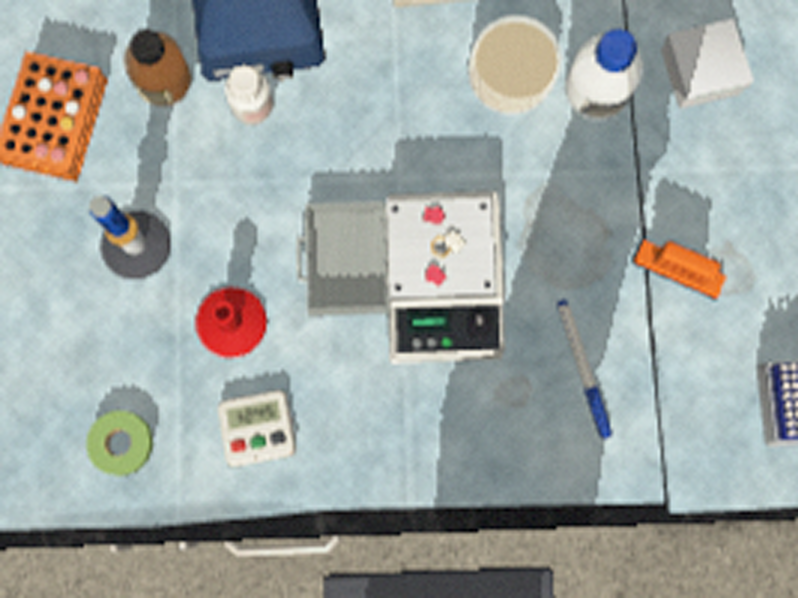

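View pics/s1.png

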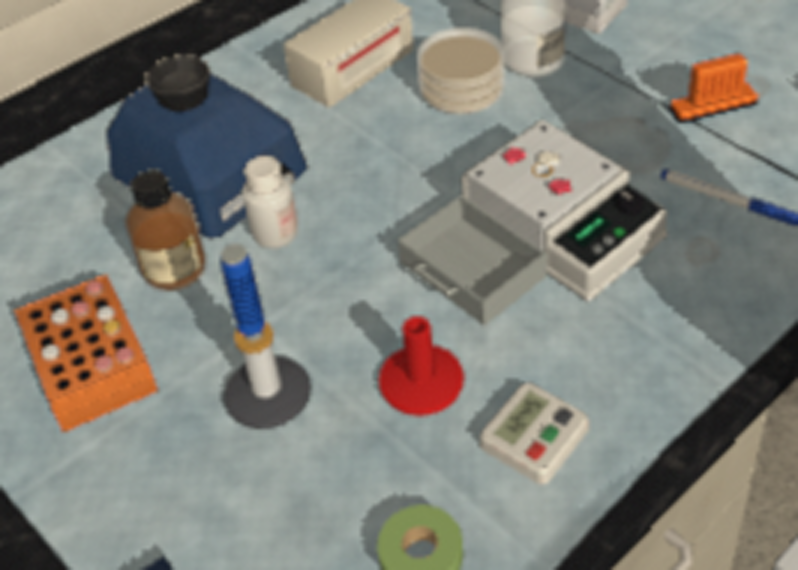

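```bash
cat > h.py <<'E'
from station import robot, fingers, vision, workorder, recognise
import cv2,numpy as np
from scipy.spatial.transform import Rotation as R
def cam(name):
    k=vision.calibration(name)
    if name!="wrist": return k["mtx"],np.linalg.inv(k["extrinsics"])
    T=np.eye(4);T[:3,:3]=R.from_euler("xyz",robot.current_eef_rot(),degrees=True).as_matrix();T[:3,3]=robot.current_tool_pos()
    return k["mtx"],T@k["T_tool_cam"]
def ground(c,px,z):
    K,T=c; px=np.atleast_2d(px)
    d=np.c_[(px[:,0]-K[0,2])/K[0,0],-(px[:,1]-K[1,2])/K[1,1],-np.ones(len(px))]@T[:3,:3].T
    o=T[:3,3]; return o+d*((z-o[2])/d[:,2])[:,None]
def proj(c,p):
    K,T=c; q=(np.atleast_2d(p)-T[:3,3])@T[:3,:3]
    return np.c_[K[0,0]*q[:,0]/-q[:,2]+K[0,2],K[1,1]*-q[:,1]/-q[:,2]+K[1,2]]
def snap(name,f):
    c=cam(name); im=vision.grab_frame(name); cv2.imwrite(f"pics/{f}.png",im[:,:,::-1]); return c,im
E
python3 - <<'E'
from h import *
c=cam("top"); s=2.99;o=np.array([190,120])
P=lambda l,z: np.round(ground(c,np.array(l)/s+o,z),4)[:,:2].tolist()
print("face",P([(387,197),(497,193),(499,298),(388,302)],.06))
print("well,chips",P([(440,245),(455,240),(433,213),(435,272)],.062))
print("scraper top ends, foot corners",P([(672,243),(724,272)],.059),P([(636,263),(719,298)],0.0))
print("stand",P([(136,243)],.0),P([(101,203)],.164),"marker",P([(562,302),(605,435)],.01))
print("tray",P([(306,208),(308,312)],.03),"timer",P([(257,428)],.018))
c=cam("scene"); S=lambda l,z: np.round(ground(c,np.array(l)/3+np.array([160,140]),z),4)[:,:2].tolist()
print("face corners scene",S([(542,122),(630,180),(544,244),(464,186)],.06),"scr foot",S([(680,119),(756,97)],0),"stand",S([(267,390)],0),S([(235,250)],.164))
for n,p,e in [("scr",[.53,-.19,.036],[180,0,70]),("wipe",[.5,-.04,.098],[180,0,0]),("g",[.5,.25,.124],[180,0,0])]+[("pres%d"%y,[.5,.1,.4],[180,p,y]) for y in (0,30,60,90) for p in (-85,-90)]:
    q=robot.inverse_kinematics(p,e); print(n,None if q is None else np.round(q,0))
E
```

```text
face [[0.5507, 0.0689], [0.5509, -0.0362], [0.4495, -0.0325], [0.4495, 0.0717]]
well,chips [[0.5018, 0.0206], [0.5061, 0.0062], [0.533, 0.0259], [0.476, 0.0265]]
scraper top ends, foot corners [[0.4964, -0.1993], [0.4668, -0.2459]] [[0.4893, -0.176], [0.4514, -0.255]]
stand [[0.5274, 0.3195]] [[0.5286, 0.3186]] marker [[0.4514, -0.0986], [0.3218, -0.1311]]
tray [[0.5499, 0.1481], [0.4473, 0.1484]] timer [[0.3398, 0.2]]
face corners scene [[0.5492, -0.0315], [0.4388, -0.0264], [0.4415, 0.0833], [0.5408, 0.0794]] scr foot [[0.4974, -0.1823], [0.4616, -0.2635]] stand [[0.5333, 0.3148]] [[0.5329, 0.313]]
scr [ 32.  33. -20.  99.  14.  51. -13.]
wipe [ 19.  22. -21. 105.   9.  54. -96.]
g [   4.   32.  -46.   94.   25.   65. -139.]
pres0 [-26. -16. -10. 147. 128.  47. 125.]
pres0 None
pres30 [-21. -16.  32. 145. 238.  46.  56.]
pres30 [  4.  -8.  11. 147. 233.  62.  60.]
pres60 [ 82.  19. -62. 122. -79.  69.  40.]
pres60 [ 84.  27. -66. 124. -80.  66.  45.]
pres90 [ 49.  31. -34.  97. -61.  94.  33.]
pres90 [ 49.  34. -33.  98. -64.  95.  36.]
```

```bash
python3 - <<'E'
from h import *
robot.move_to([.475,-.216,.17],[180,0,64])
c,im=snap("wrist","w1")
print(c[1][:3,3],proj(c,[.475,-.216,.059]),[ (d["rect"],d["p"]) for d in recognise("scraper_grip","wrist")],robot.current_time_s())
E
```

```text
[ 0.50949076 -0.14574739  0.29564456] [[319.18387536 194.96751914]] [([330.4, 178.7, 23.4, 89.2], 0.98)] 2.7
```

View pics/w1.png

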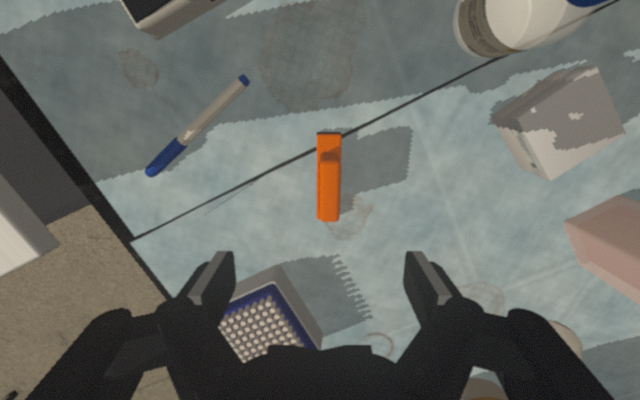

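```bash
python3 - <<'E'
from h import *
c=cam("wrist"); im=cv2.imread("pics/w1.png"); h=cv2.cvtColor(im,cv2.COLOR_BGR2HSV)
m=((h[...,0]>4)&(h[...,0]<20)&(h[...,1]>170)).astype(np.uint8); m[:, :280]=0;m[:,380:]=0
for r in range(128,228,6):
    x=np.where(m[r])[0]; print(r,(x.min(),x.max(),im[r,(x.min()+x.max())//2].tolist()) if len(x) else None)
tcp=robot.current_tool_pos();Rt=R.from_euler("xyz",robot.current_eef_rot(),degrees=True).as_matrix()
T=lambda px,z:np.round((ground(c,px,z)-tcp)@Rt*1000,1)[:,:2].tolist()
print(T([[329.5,132],[329.5,222]],.013),T([[329.5,132],[329.5,222]],.059),T([[317,135],[341,135],[317,220],[340,220]],.013))
a=cv2.resize(im[115:240,280:390],None,fx=4.5,fy=4.5,interpolation=2); cv2.imwrite("pics/w1c.png",a)
E
```

```text
128 None
134 (np.int64(318), np.int64(339), [39, 73, 137])
140 (np.int64(317), np.int64(340), [30, 95, 196])
146 (np.int64(317), np.int64(339), [23, 94, 197])
152 (np.int64(317), np.int64(339), [40, 68, 125])
158 (np.int64(317), np.int64(339), [36, 65, 119])
164 (np.int64(317), np.int64(339), [25, 92, 187])
170 (np.int64(317), np.int64(339), [30, 94, 198])
176 (np.int64(317), np.int64(339), [32, 96, 200])
182 (np.int64(317), np.int64(338), [26, 98, 200])
188 (np.int64(317), np.int64(338), [32, 99, 202])
194 (np.int64(317), np.int64(338), [23, 95, 198])
200 (np.int64(317), np.int64(338), [30, 95, 198])
206 (np.int64(317), np.int64(338), [31, 96, 201])
212 (np.int64(317), np.int64(337), [30, 97, 198])
218 (np.int64(319), np.int64(337), [25, 96, 197])
224 None
[[50.5, 9.2], [-42.1, 10.2]] [[55.4, 7.6], [-22.1, 8.5]] [[47.7, -2.6], [47.7, 20.2], [-39.8, -2.9], [-39.9, 21.2]]
```

View pics/w1c.png

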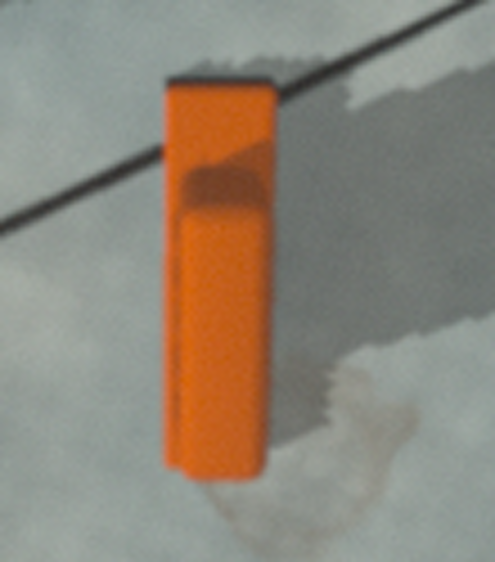

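```bash
python3 - <<'E'
from h import *
p=[.4846,-.2157]
robot.line_to(p+[.12],[180,0,64]); robot.line_to(p+[.037],velocity=.12,f_stop=8)
print(robot.current_tool_pos())
fingers.gripper_to(0.0,60); print("gap",robot.current_finger_gap()*85,robot.current_gripper_force())
zg=robot.current_tool_pos()[2]
robot.line_to(p+[.16],velocity=.2)
robot.move_to([.5,-.03,.16],[180,0,0])
robot.line_to([.5,-.03,zg+.072])
print("stop",robot.line_to([.5,-.03,zg+.056],velocity=.03,f_stop=4),robot.current_tool_pos(),zg,robot.current_contact_force())
c,im=snap("wrist","w2"); snap("scene","s2"); print(robot.current_time_s())
E
```

```text
[ 0.48546402 -0.21601141  0.03788051]
gap 17.069507086924496 62.30630278587341
stop True [ 0.50075379 -0.03006809  0.09716924] 0.03720421717089117 [ 1.0784528  -0.05015864  3.48917505]
7.7583
```

View pics/w2.png

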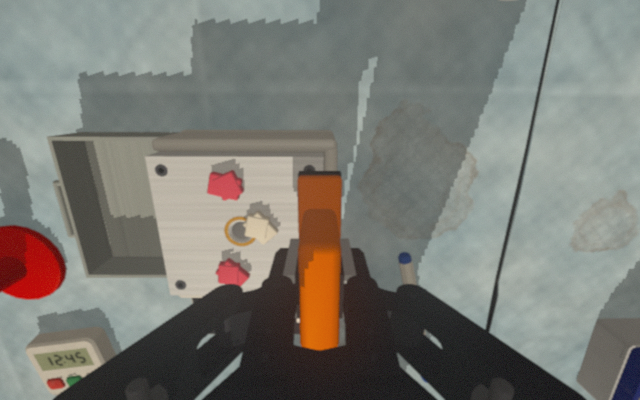

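```bash
python3 - <<'E'
from h import *
c=cam("wrist"); print(np.round(ground(c,[[241,231],[147,156],[292,157],[167,297],[160,170],[309,171],[180,285]],.06),4))
z=.098; x=.5007
robot.line_to([x,-.03,z],velocity=.05)
robot.line_to([x,.074,z],velocity=.08)
print(robot.current_contact_force(),robot.current_tool_pos())
robot.line_to([x,.074,.2],velocity=.25)
snap("scene","s3")
# return scraper
robot.move_to([.4846,-.2157,.12],[180,0,64])
print(robot.line_to([.4846,-.2157,.0355],velocity=.06,f_stop=4),robot.current_tool_pos())
fingers.gripper_to(1.0)
robot.line_to([.4846,-.2157,.15],velocity=.2)
robot.move_to([.495,.02,.19],[180,0,0])
snap("wrist","w4"); print(robot.current_time_s())
a=cv2.imread("pics/s3.png")[140:330,160:426]
b=cv2.imread("pics/w4.png")
cv2.imwrite("pics/m4.png",np.hstack([cv2.resize(a,(400,286)),cv2.resize(b,(400,286))]))
E
```

```text
[[ 0.5043  0.018   0.06  ]
 [ 0.5504  0.0667  0.06  ]
 [ 0.5498 -0.0144  0.06  ]
 [ 0.4566  0.0707  0.06  ]
 [ 0.5423  0.0608  0.06  ]
 [ 0.5417 -0.0239  0.06  ]
 [ 0.4659  0.0608  0.06  ]]
[ 0.75512291 -0.44918407 -0.46786544] [0.50075932 0.07309802 0.09794299]
True [ 0.48442031 -0.2156892   0.03719152]
15.6417
```

View pics/m4.png

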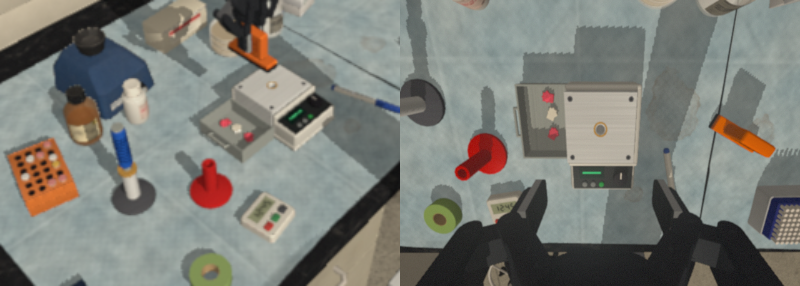

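```bash
cat >> h.py <<'E'
def well_view(f,guess):
    c,im=snap("wrist",f); g=proj(c,guess)[0]
    h=cv2.cvtColor(im,cv2.COLOR_RGB2HSV); m=((h[...,1]>70)&(h[...,0]>8)&(h[...,0]<32)).astype(np.uint8)
    yy,xx=np.mgrid[:400,:640]; m[np.hypot(xx-g[0],yy-g[1])>25]=0
    cs,_=cv2.findContours(m,cv2.RETR_EXTERNAL,cv2.CHAIN_APPROX_NONE); e=cv2.fitEllipse(cv2.convexHull(np.vstack(cs)))
    return ground(c,[e[0]],guess[2])[0],e,g
E
python3 - <<'E'
from h import *
G=[.5035,.019,.06]; out=[]
for f,y in (("v0",0),("v1",180)):
    robot.move_to([.5,.02,.135],[180,0,y]); robot.pause(.2)
    w,e,g=well_view(f,G); out.append(w); print(y,np.round(w,4),e,g,robot.current_tool_pos(),robot.current_eef_rot())
print(np.mean(out,0),robot.current_time_s())
a=[cv2.imread(f"pics/v{i}.png")[120:280,220:420] for i in (0,1)]
cv2.imwrite("pics/v.png",cv2.resize(np.hstack(a),None,fx=2,fy=2))
for y in (0,90,180): print(y,robot.inverse_kinematics([.529,.318,.122],[180,0,y]))
E
```

```text
0 [0.5043 0.0183 0.06  ] ((321.9678649902344, 209.01953125), (25.078231811523438, 26.756567001342773), 88.0350570678711) [321.06678866 210.01310525] [0.50133225 0.0200395  0.13684387] [-1.79990177e+02 -2.09250954e-01 -9.99407153e-03]
180 [0.5043 0.0183 0.06  ] ((322.082275390625, 207.66680908203125), (25.529863357543945, 26.957788467407227), 80.87332153320312) [321.13528254 208.68171821] [0.49996354 0.02002612 0.13499557] [1.79999998e+02 4.55191738e-03 4.36916532e-03]
[0.50428837 0.01832277 0.06      ] 16.725
0 [ -21.71235306   31.9377626   -16.27843873   85.09242335    9.46998231
   64.32088964 -129.76456418]
90 [-12.3409465   34.42308682 -31.00763773  84.67316802  18.58049125
  66.05590516 -46.48154337]
180 [  3.59833103  45.62067858 -61.87448583  84.02156598  40.78249346
  74.79660706  28.24012911]
```

View pics/v.png

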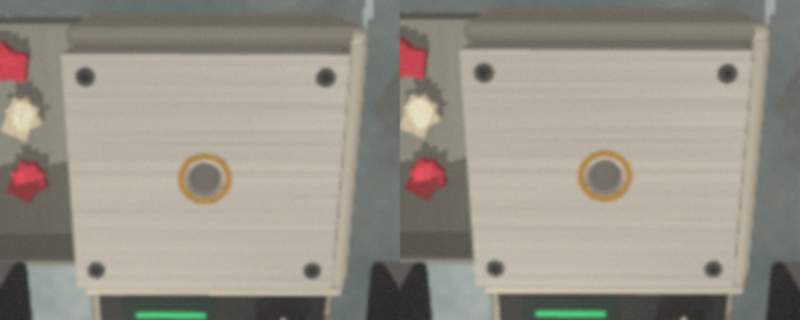

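```bash
python3 - <<'E'
from h import *
G=[.5043,.0183,.06]
for y in (180,-179,150,-120,90):
    q=robot.inverse_kinematics([.5,.02,.15],[180,0,y]); print(y,None if q is None else np.round(q,0))
for f,y in (("v2",90),("v3",150)):
    q=robot.inverse_kinematics([.5,.02,.15],[180,0,y])
    if q is None: continue
    robot.move_j(q); robot.pause(.3)
    w,e,g=well_view(f,G); print(y,np.round(w,4),e,g,robot.current_tool_pos(),robot.current_eef_rot())
print(robot.current_time_s())
E
```

```text
180 [ 29.  22. -42. 101.  16.  63.  71.]
-179 [ 41.  29. -62. 101.  28.  67.  62.]
150 [ 25.  21. -38. 102.  14.  62.  43.]
-120 [ 41.  29. -62. 101.  28.  67. 121.]
90 [ 17.  19. -26. 102.   9.  61. -13.]
90 [0.5042 0.0183 0.06  ] ((325.08447265625, 209.1791534423828), (23.642131805419922, 25.177135467529297), 85.46844482421875) [325.18859752 209.21569861] [0.50001083 0.02006376 0.14999148] [1.79998588e+02 1.99052292e-03 9.00042377e+01]
150 [0.5042 0.0184 0.06  ] ((319.8023376464844, 212.6351776123047), (23.388547897338867, 24.827774047851562), 82.6773681640625) [319.71503551 212.78135596] [0.49998938 0.02007623 0.15000548] [-1.79996753e+02  2.13914062e-03  1.49997763e+02]
19.6833
```

```bash
python3 - <<'E'
from h import *
robot.move_to([.529,.318,.3],[180,0,0]); robot.pause(.3)
c,im=snap("wrist","g1"); print(recognise("gauge_grip","wrist")[:2],recognise("gauge_stand","wrist")[:3],proj(c,[[.529,.318,.164],[.529,.318,.07],[.529,.318,0]]),robot.current_tool_pos())
np.save("g1.npy",c[1]); print(robot.current_time_s())
cv2.imwrite("pics/g1c.png",cv2.resize(im[100:300,220:420,::-1],None,fx=3,fy=3,interpolation=2))
E
```

```text
[{'rect': [320.6, 179.6, 23.9, 46.1], 'p': 0.85}] [{'rect': [319.2, 156.4, 47.3, 44.2], 'p': 0.91}, {'rect': [381.0, 211.7, 46.7, 47.7], 'p': 0.83}] [[319.41816067 188.9592197 ]
 [319.35932402 166.64837024]
 [319.33140758 156.06246257]] [0.5290043  0.31797579 0.30000739]
22.65
```

View pics/g1c.png

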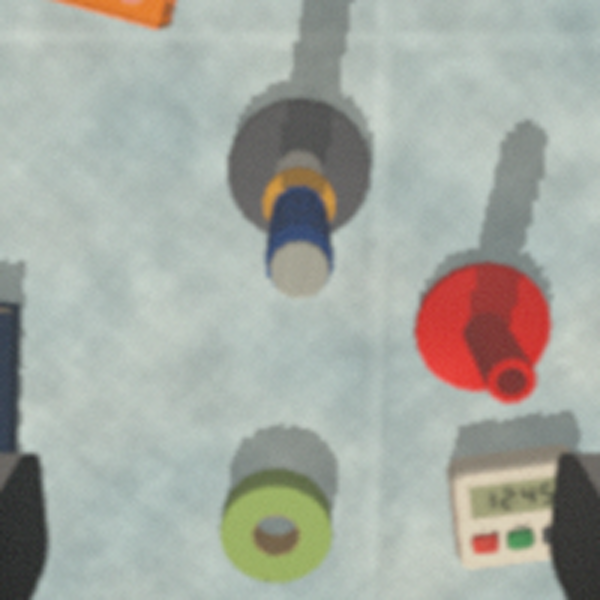

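```bash
python3 - <<'E'
from h import *
p=[.5288,.3175]
robot.line_to(p+[.22],[180,0,0],velocity=.2)
print(robot.line_to(p+[.122],velocity=.1,f_stop=8),robot.current_tool_pos())
fingers.gripper_to(0.0,80); print("gap",robot.current_finger_gap()*85,robot.current_gripper_force(),robot.current_tool_pos(),robot.current_contact_force())
z0=robot.current_tool_pos()[2]; np.save("z0.npy",z0)
robot.line_to(p+[.25],velocity=.12)
robot.line_to([.5042,.0183,.25],velocity=.15)
robot.line_to([.5042,.0183,.18],velocity=.1); robot.pause(.3)
c,im=snap("wrist","k1"); np.save("k1.npy",c[1]); snap("scene","k1s")
print(robot.current_tool_pos(),robot.current_eef_rot(),robot.current_contact_force(),robot.current_time_s())
t=robot.current_tool_pos(); print(proj(c,[[t[0],t[1],z] for z in (t[2]-.052,t[2]-.092,t[2]-.106)]),proj(c,[.5042,.0183,.06]))
a=cv2.resize(im[150:350,240:400,::-1],None,fx=2.5,fy=2.5,interpolation=2); s=cv2.imread("pics/k1s.png")[110:270,250:410]
cv2.imwrite("pics/k1c.png",np.hstack([a,cv2.resize(s,(400,500))[:500]]))
E
```

```text
False [0.52939612 0.31793622 0.12294274]
gap 19.802001586399314 78.13051722943783 [0.52899365 0.31779495 0.12236527] [0.66489561 0.31050481 1.53297489]
[0.50435849 0.01828566 0.18027342] [-1.79999829e+02 -3.16671786e-02 -2.12536227e-03] [-0.24883423 -0.18415348 -1.30494203] 29.5583
[[319.92396895 226.2949958 ]
 [319.80714644 205.39524624]
 [319.77480825 199.60988782]] [[319.72894464 194.49424228]]
```

View pics/k1c.png

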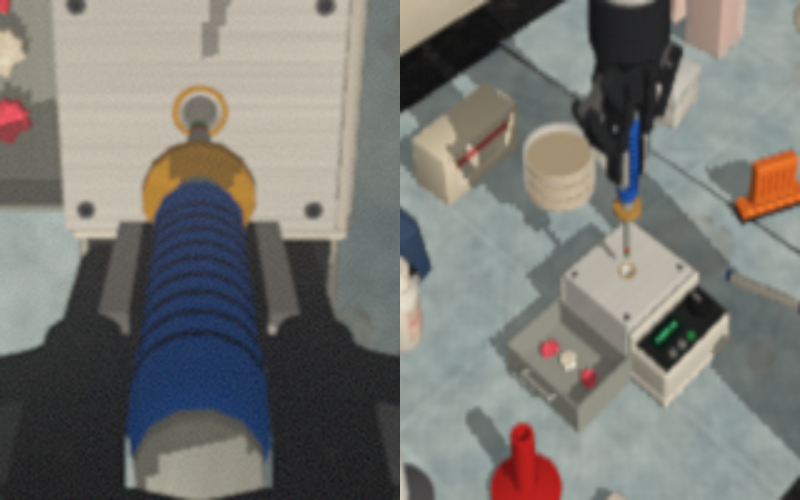

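```bash
python3 - <<'E'
from h import *
w=[.5042,.0183]
print(robot.line_to(w+[.135],velocity=.06,f_stop=5),robot.current_tool_pos(),robot.current_contact_force())
E
```

```text
False [0.50459528 0.01831564 0.13531521] [ 0.32420013 -0.1643904  -0.82741252]
```

```bash
python3 - <<'E'
from h import *
w=[.5042,.0183]
print(robot.line_to(w+[.1105],velocity=.02,f_stop=6),robot.current_tool_pos(),robot.current_contact_force())
robot.pause(.5); print(robot.current_tool_pos(),robot.current_contact_force())
c,im=snap("wrist","q1"); snap("scene","q1s"); print(robot.current_time_s())
a=cv2.resize(im[150:350,240:400,::-1],None,fx=2.5,fy=2.5,interpolation=2); s=cv2.imread("pics/q1s.png")[170:250,290:370]
cv2.imwrite("pics/q1c.png",np.hstack([a,cv2.resize(s,(400,500),interpolation=2)]))
E
```

```text
True [0.50413928 0.01828934 0.11228048] [-0.53301792 -0.28959673  3.38725253]
[0.50413299 0.01829855 0.11226546] [-0.62914132 -0.23924749  5.64459179]
32.1167
```

View pics/q1c.png

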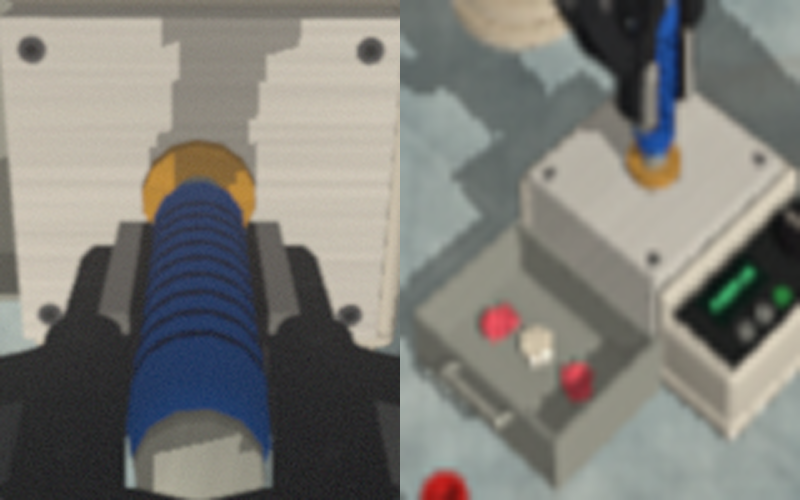

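```bash
python3 - <<'E'
from h import *
w=[.5042,.0183]
robot.line_to(w+[.19],velocity=.06); robot.line_to(w+[.34],velocity=.15)
print(np.round(robot.current_joint_positions()))
for pos in ([.5,.0,.38],[.45,.1,.4],[.45,.2,.4]):
  for y in (90,60,45,0,-60,-90):
    q=[robot.inverse_kinematics(pos,[180,p,y]) for p in (-90,-88)]; print(pos,y,[None if a is None else np.round(a) for a in q])
E
```

```text
[  3.  11.  -9.  83.   2.  87. -96.]
[0.5, 0.0, 0.38] 90 [array([ 70.,  53., -62.,  90., -42.,  88.,  22.]), array([ 70.,  51., -62.,  90., -41.,  88.,  21.])]
[0.5, 0.0, 0.38] 60 [array([ 88.,  35., -62., 116., -66.,  70.,  40.]), array([ 88.,  34., -62., 116., -66.,  70.,  39.])]
[0.5, 0.0, 0.38] 45 [array([-13.,  22.,  65., 132., 262., 109.,  51.]), array([-19.,  24.,  73., 132., 262., 111.,  49.])]
[0.5, 0.0, 0.38] 0 [None, None]
[0.5, 0.0, 0.38] -60 [array([-12.,  26., -41., 117.,  86., 115., 129.]), array([-11.,  25., -41., 116.,  85., 114., 130.])]
[0.5, 0.0, 0.38] -90 [array([-44.,  36.,  11.,  92.,  62., 113., 139.]), array([-44.,  35.,  11.,  92.,  62., 113., 139.])]
[0.45, 0.1, 0.4] 90 [array([ 70.,  41., -62., 105., -52.,  83.,  30.]), array([ 70.,  39., -62., 104., -52.,  83.,  29.])]
[0.45, 0.1, 0.4] 60 [array([ 88.,  18., -62., 129., -81.,  77.,  47.]), array([ 89.,  16., -62., 129., -81.,  77.,  45.])]
[0.45, 0.1, 0.4] 45 [array([ 42.,  -2., -10., 142., 260.,  82.,  51.]), array([ 42.,  -3., -10., 141., 261.,  80.,  48.])]
[0.45, 0.1, 0.4] 0 [None, None]
[0.45, 0.1, 0
[... 273 characters left out ...]
, -62., 111., -62.,  75.,  35.]), array([ -9.,  22.,  31., 113., -82., 111.,  46.])]
[0.45, 0.2, 0.4] 60 [array([  6.,   3.,  11., 137., 260.,  82.,  51.]), array([  6.,   1.,  11., 137., 261.,  80.,  48.])]
[0.45, 0.2, 0.4] 45 [array([  7.,  -8.,   1., 147., 240.,  67.,  56.]), array([-28., -13.,  32., 147., 242.,  57.,  56.])]
[0.45, 0.2, 0.4] 0 [array([  5.,  -9., -65., 144., 110.,  66., 123.]), array([ -7.,  -9., -53., 143., 107.,  63., 127.])]
[0.45, 0.2, 0.4] -60 [array([-63.,  31.,   1.,  97.,  68., 115., 137.]), array([-63.,  30.,   1.,  97.,  67., 114., 138.])]
[0.45, 0.2, 0.4] -90 [array([-79.,  55.,  54.,  73.,  39., 114., 161.]), array([-79.,  54.,  54.,  72.,  37., 114., 161.])]
```

```bash
python3 - <<'E'
from h import *
for pos,p in (([.5,.05,.4],0),([.5,.08,.4],-45),([.5,.1,.4],-88)):
    q=robot.inverse_kinematics(pos,[180,p,90]); print(np.round(q)); robot.move_j(q)
    print(robot.current_tool_pos(),robot.current_contact_force(),robot.current_time_s())
robot.pause(.5)
t=robot.current_tool_pos();z=R.from_euler("xyz",robot.current_eef_rot(),degrees=True).as_matrix()[:,2]
print(t,z,robot.current_gripper_force(),robot.current_finger_gap()*85)
c,im=snap("wrist","f1"); snap("scene","f1s"); 
s=cv2.imread("pics/f1s.png")[20:270,160:480]
cv2.imwrite("pics/f1c.png",np.hstack([cv2.resize(im[150:350,240:400,::-1],(400,500),interpolation=2),cv2.resize(s,(400,500))]))
E
```

```text
[  8.  11. -20.  74.   4.  95. -11.]
[0.49985656 0.0497586  0.39945734] [-0.3756804  -0.0539327  -1.35618061] 36.05
[ 30.  15. -17.  84. -39.  93.  15.]
[0.49974842 0.08039873 0.39999407] [-0.23828749  0.14916967 -0.72249474] 36.8
[ 40.  30. -21.  98. -67. 100.  37.]
[0.49978526 0.10165921 0.40084839] [ 0.10377046 -0.4768596   0.07966864] 37.3417
[0.49991766 0.10027923 0.40044559] [-4.69797980e-04  9.99347418e-01 -3.61181150e-02] 78.23850497603416 20.281689105562215
```

View pics/f1c.png

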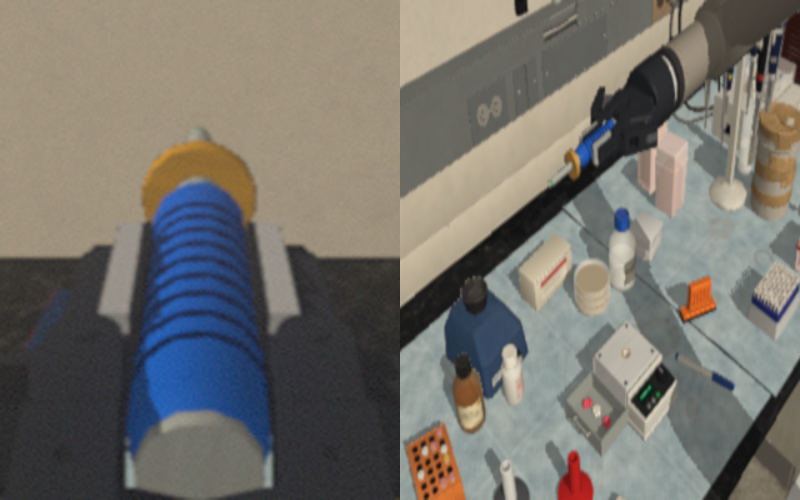

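The gauge is held level at about 0.40 m, all three chips are in the tray, and the scraper is standing on the bench. I'm handing the job in.

```bash
python3 -c "
from h import *
robot.pause(.3); print(workorder.close_job())"
```

```text
the job is handed in; nothing more can be done
None
```

I handed the job in at about 38 s, with no verdict shown: the three chips are in the tray, the scraper is standing on the bench, and the gauge was seated gently (about 6 N) and is held level at 0.40 m; I did not measure the sliding tip's reading directly.

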